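# Sort measured turned parts back into their sample trays

## Robot

A 6-joint arm with a two-finger parallel gripper is mounted at the origin on the work surface. World frame = base frame: x ahead of the robot, y to its left, z up, the work surface at z = 0. Lengths are in mm, angles in rad, forces in N, time in s.
With the tool pointing down it reaches from about 350 to 975 mm from the base axis. Payload 7.1 kg.
Tool frame: the origin (TCP) lies midway between the tips of the shut fingers; the grasp point (between the pads) lies 19 mm behind it (ctrl.grip_depth is the distance from the TCP to the grasp point, in mm); z points along the fingers, y is the line along which they close (so a half turn about z gives the same grasp; the last joint's range is limited). The gripper opens to 88 mm and grips with 3 to 60 N. Pads are 20 mm wide; open, the fingers measure 115 mm over their backs; the gripper's body (75 mm by 178 mm) begins 61 mm behind the grasp point.
Start: joints at [-1.187, 0.423, 1.63, -0, 1.089, -0.019], TCP at [245.013, -574.955, 222.675] pointing down, gripper open.
Joint ranges: [-3, 3], [-0.9, 2.11], [0.09, 2.58], [-1.31, 4.45], [0.11, 2.69], [-2.54, 2.54]. Speed limits (rad/s): [2.39, 2.39, 3.01, 3.14, 3.14, 3.14].

## Interface

Orientations are given as a rotation vector (axis times angle).
In Python, from workcell import get_obs, vision, ctrl gives the robot as it stands.
- The arm moves only by the tool step_arm, never from a script. Its argument "plan" is a list of rows, each a list of 7 numbers: the opening, from -1 (shut) to 1 (fully open), then the shift along the tool's x, y, z as a fraction of full scale, then the turn, a rotation vector about the tool's x, y, z as a fraction of full scale. In form: [[fingers, dx, dy, dz, wx, wy, wz], ...]. A call has 1 to 20 rows; each row shifts and turns the commanded pose from where the row before left it, along the tool's axes as they then stand; what a row does not reach is not made up. Full scale, the value 1, is 50 mm for a shift and 0.12 rad for a turn. A row lasts 1/8 s, in which the tool goes at most 62.5 mm and 10.7 degrees, less where a joint would pass 70% of its speed; a pose out of reach is approached as far as the arm can. A call with a number of a shift or a turn outside -1 to 1 is refused whole. A call with a gripper value outside its range is refused whole. The fingers move at their own pace and stop on an object; the grip force is fixed at half the most. Time passes only in rows, so rows that do not move let the fingers close. It gives the time, the measured TCP pose, the force, the opening and the grip force at its end, in the units of the state.
- get_obs(): the state, without advancing time (a new reading comes with each control period).
- vision.get_image(name): name is "scene" or "top" or "wrist"; returns a dict with "pixels" (420x560x3 uint8, red, green, blue), "depth" (420x560 float32, mm along the optical axis (not along the pixel's ray), 0 where there is no reading), "fx", "fy", "cx", "cy" (pixels), "k1" (the pictures are not rectified: a ray, as slopes to the right and down, at radius r is drawn at 1 + k1 r^2 times it, then the intrinsics apply), "T" (4x4, takes a point from camera to world coordinates); the wrist camera has in their place "T_tool_cam" (4x4, takes a point from camera to tool coordinates, whose origin is the TCP and whose axes are the flange's). Camera axes: x right, y down, z forward; pixel columns grow to the right and rows downward; lengths in mm; the calibration is good to about 2 mm. A picture is of the moment at which its call begins: read the wrist's pose just before it.
- ctrl.close_job(): hands the job in; it is judged then, once.
The state is a dict: "t": time; "qpos": joint angles; "qvel": joint speeds; "joint_torque": joint torques, N m; "ee_pos": TCP position; "orientation": TCP orientation; "ft_force": force on the tool from outside, world axes, zero at the start; "moment": the same for the moment, N m; "width": finger opening in mm; "grasp_force": force on a finger pad.
Only numpy, scipy, OpenCV 4.12 (cv2) and the standard library are available. Lean on these libraries where they do the work, as an engineer would, in place of code of your own. Each camera call takes 0.05 s, during which the arm holds its last target. There are 200 camera calls.

## Task

The five loose steel parts on the inspection bench have been measured: put each one into the tray whose fixed sample has the same shape, one part to a compartment, set down gently (not dropped) and left standing upright, flat on the compartment's floor, the same way up as now. Leave the eye loupe and the brass ring gauge where they stand.

Things in the scene. Friction and masses are not known exactly. Their poses are not given: they have to be found in the camera images.
- bushing_a: Steel flanged bushing standing on its flange: flange 44 dia x 6 high, above it a plain barrel 30 dia up to 34 total height, a dark bore (18 dia) in the top. 105 to 210 g. Origin: centre of the underside; z up the axis. One of two alike. (mm)
- bushing_b: Steel flanged bushing standing on its flange: flange 44 dia x 6 high, above it a plain barrel 30 dia up to 34 total height, a dark bore (18 dia) in the top. 105 to 210 g. Origin: centre of the underside; z up the axis. The other of two alike. (mm)
- hex_a: Steel hexagonal spacer standing on end: 32 across flats (37 across corners), 34 high, straight sides, a dark bore (16 dia) in the top. 125 to 255 g. Origin: centre of the underside; z up; two of the flats face +y and -y of its own frame (the others every 60 degrees). One of two alike. (mm)
- hex_b: Steel hexagonal spacer standing on end: 32 across flats (37 across corners), 34 high, straight sides, a dark bore (16 dia) in the top. 125 to 255 g. Origin: centre of the underside; z up; two of the flats face +y and -y of its own frame (the others every 60 degrees). The other of two alike. (mm)
- block: Steel slotted block, 50 long (x) x 24 wide (y) x 34 high; a slot 14 wide and 14 deep crosses the middle of its top along y, leaving a raised cheek 18 long at each end. 155 to 310 g. Origin: centre of the underside; z up. (mm)
- tray_bushing: Grey tray fixed to the table, mm: 66 (x) x 178 (y), walls 3 thick, tops 10 above the table, floor 3 thick. Two empty compartments, 60 x 60 inside, centred at y = -56 and y = +7; at y = +63, on a black pad, a fixed sample 20 tall of the flanged bushing (44 dia flange). Origin: centre of the underside. The trays differ only in the sample; their order varies, +y end left or right.
- tray_hex: Grey tray fixed to the table, mm: 66 (x) x 178 (y), walls 3 thick, tops 10 above the table, floor 3 thick. Two empty compartments, 60 x 60 inside, centred at y = -56 and y = +7; at y = +63, on a black pad, a fixed sample 20 tall of the hexagonal spacer (32 across flats). Origin: centre of the underside. The trays differ only in the sample; their order varies, +y end left or right.
- tray_block: Grey tray fixed to the table, mm: 66 (x) x 178 (y), walls 3 thick, tops 10 above the table, floor 3 thick. Two empty compartments, 60 x 60 inside, centred at y = -56 and y = +7; at y = +63, on a black pad, a fixed sample 20 tall of the slotted block (50 x 24); use either compartment. Origin: centre of the underside. The trays differ only in the sample; their order varies, +y end left or right.
- loupe: Black waisted eye loupe standing on end among the parts, up to 40 dia, 42 high, loose; not to be disturbed. Origin: centre of the underside. (mm)
- ring_gauge: Brass ring gauge lying flat among the parts, 50 outer dia, 26 bore, 16 high, loose; not to be disturbed. Origin: centre of the underside. (mm)
Not all that is in view belongs to the job. Leave any brown or red look-alike of the bushing_b alone.

How it is judged:
By the outcome, as a careful person would: the job done as asked, in the order asked, and still so for the second after the job is handed in, with the robot touching nothing.
It also fails if it takes over 112 s, if anything falls off the work surface, if the arm or the gripper's body presses on something with over 40 N, if the wrist force passes 120 N, or if a joint passes its speed limit or range.

## Working session

There is one attempt and no reset: what is moved stays moved. The work goes in short steps, Python scripts to look and compute and a tool call to move; the robot and the scene stay as the last step left them, time stands still between calls to the robot, and variables do not carry over. Pictures are saved under pics/ and viewed, at most 14 in all, crops included, and the job is handed in when it is done.

Besides the shell and the picture viewer there is one more tool, called after "Request:" in YAML: its name, and indented under it one key for each argument. step_arm: Moves the arm, as the interface text tells. Its arguments: {"type":"object","properties":{"plan":{"type":"array","items":{"type":"array","items":{"type":"number","minimum":-1,"maximum":1}}}},"required":["plan"]}

```bash
mkdir -p pics; ls; python3 - <<'E'
from workcell import get_obs, vision, ctrl
import cv2,numpy as np
o=get_obs();print({k:np.round(v,3) for k,v in o.items()})
for n in("top","scene"):
    d=vision.get_image(n);cv2.imwrite(f"pics/{n}0.png",d["pixels"][:,:,::-1]);np.save(f"{n}0.npy",d,allow_pickle=True)
    print(n,d["fx"],d["cx"],d["cy"],d["k1"],np.round(d["T"],3).tolist())
E
```

```text
pics
{'t': np.float64(0.0), 'qpos': array([-1.187,  0.424,  1.631, -0.   ,  1.089, -0.019]), 'qvel': array([-0.002,  0.   , -0.001, -0.   , -0.   ,  0.002]), 'joint_torque': array([-3.0000e-03, -5.4464e+01, -2.7366e+01,  6.4000e-02,  2.3000e-02,
       -0.0000e+00]), 'ee_pos': array([ 244.804, -574.472,  221.931]), 'orientation': array([-3.077, -0.628,  0.   ]), 'ft_force': array([ 0.338, -0.045, -0.034]), 'moment': array([-0.022, -0.031,  0.022]), 'grasp_force': np.float64(0.0), 'width': np.float64(87.568)}
top 382.477413491972 279.67258078589043 210.6539304567038 -0.04038480015837901 [[0.009, -0.991, 0.132, 385.582], [-1.0, -0.007, 0.019, 3.783], [-0.018, -0.132, -0.991, 888.998], [0.0, 0.0, 0.0, 1.0]]
scene 498.56634520124686 278.2639202112299 208.66795607796925 0.05726335281415978 [[-0.859, 0.398, -0.323, 792.022], [0.513, 0.655, -0.555, 542.556], [-0.009, -0.642, -0.766, 790.287], [0.0, 0.0, 0.0, 1.0]]
```

View pics/top0.png

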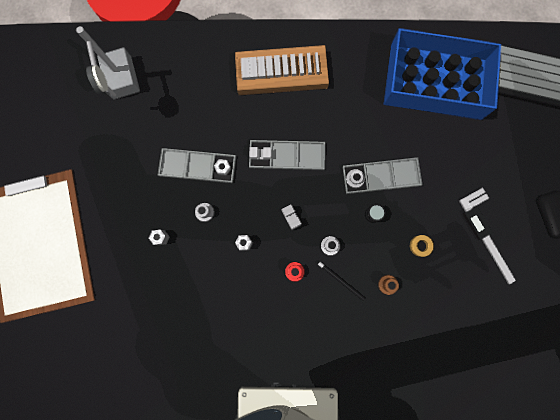

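View pics/scene0.png

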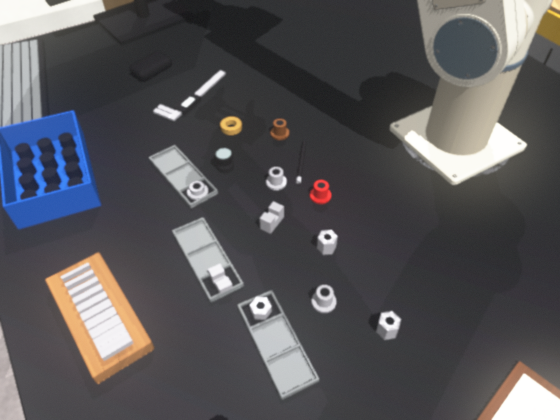

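The top view shows hexes at (158,237) and (244,242), bushings at (205,212) and (331,245), and the block at (291,217). The trays are hex (197,165) with its sample at the right end, block (287,154) with its sample at the left, and bushing (382,175) with its sample at the left. The loupe is at (377,212), the ring at (422,245), and the red and brown decoys at (294,271) and (389,285).

```bash
cat > h.py <<'E'
import numpy as np,cv2
def cloud(d,T=None):
    T=d["T"] if T is None else T
    h,w=d["depth"].shape
    v,u=np.mgrid[:h,:w].astype(float)
    x=(u-d["cx"])/d["fx"];y=(v-d["cy"])/d["fy"]
    a,b=x.copy(),y.copy()
    for _ in range(8):
        s=1+d["k1"]*(a*a+b*b);a,b=x/s,y/s
    z=d["depth"].astype(float)
    P=np.stack([a*z,b*z,z],-1)@T[:3,:3].T+T[:3,3]
    P[z==0]=np.nan
    return P
E
python3 - <<'E'
from h import *
for n,seeds in (("top",dict(bA=(205,212),bB=(331,245),hA=(158,237),hB=(244,242),blk=(291,217),loupe=(377,212),ring=(422,245),red=(294,271),brown=(389,285),stick=(343,281))),
  ("scene",dict(bA=(324,297),bB=(276,178),hA=(389,325),hB=(327,242),blk=(272,217)))):
    d=np.load(n+"0.npy",allow_pickle=True).item();P=cloud(d)
    print(n,"table z",np.nanmedian(P[200:300,120:450,2] if n=="top" else P[200:400,420:480,2]))
    for k,(u,v) in seeds.items():
        S=P[v-22:v+23,u-22:u+23].reshape(-1,3)
        zmax=np.nanpercentile(S[:,2],99.7)
        t=S[(S[:,2]>zmax-6)]
        a=t[:,:2].astype(np.float32)
        (c,sz,an)=cv2.minAreaRect(a)
        print(k,"zmax",round(zmax,1),"med",np.round(np.median(t,0),1),"rect",np.round(c,1),np.round(sz,1),round(an,1),len(t))
    if n=="top":
        for k,(u,v,w) in dict(thex=(197,165,42),tblk=(287,154,42),tbush=(382,175,43)).items():
            S=P[v-20:v+20,u-w:u+w].reshape(-1,3);t=S[(S[:,2]>6)&(S[:,2]<30)]
            c,sz,an=cv2.minAreaRect(t[:,:2].astype(np.float32))
            s=t[t[:,2]>17]
            print(k,np.round(c,1),np.round(sz,1),round(an,1),"sample",np.round(s.mean(0),1),len(s))
E
```

```text
top table z -0.0639952268312527
bA zmax 36.3 med [499.4 198.4  34. ] rect [499.5 198.7] [27.9 28.4] 2.9 136
bB zmax 36.1 med [422.8 -95.2  33.8] rect [423.5 -95.9] [28.6 27.8] 63.3 140
hA zmax 36.3 med [437.2 297.   33.8] rect [438.3 297.2] [32.4 34.1] 9.6 178
hB zmax 36.6 med [427.7 101.9  33.8] rect [427.8 102.6] [31.6 33.8] 0.2 181
blk zmax 36.7 med [484.9  -5.5  33.8] rect [487.3  -5. ] [49.6 23.4] 26.9 169
loupe zmax 45.3 med [ 496.5 -195.2   42.1] rect [ 496.6 -195.9] [39.  36.2] 89.4 240
ring zmax 18.9 med [ 424.8 -304.1   15.6] rect [ 424.  -303.7] [47.7 48. ] 88.8 267
red zmax 36.6 med [364.6 -15.   34.1] rect [363.7 -14. ] [28.  28.1] 45.1 147
brown zmax 36.6 med [ 335.8 -228.    33.8] rect [ 335.1 -227.3] [28.9 28. ] 44.6 151
stick zmax 11.3 med [ 340.5 -123.2    8.3] rect [ 342.  -121.7] [126.4   8.9] 51.4 206
thex [611.4 219.5] [177.4  67.4] 84.5 sample [604.5 157.2  22.3] 170
tblk [638.    5.2] [177.9  67.2] 88.8 sample [638.7  68.1  22.4] 171
tbush [ 589.2 -218.1] [ 67.1 178. ] 6.7 sample [ 580.9 -155.6   22.5] 133
scene table z -0.9805375666498435
bA zmax 35.6 med [501.1 198.6  33.3] rect [501.  197.2] [28.7 29.7] 15.7 215
bB zmax 35.1 med [425.2 -95.5  32.8] rect [425.7 -96. ] [32.4 27.5] 58.9 127
hA zmax 35.4 med [440.4 298.5  32.8] rect [440.  298.1] [35.  33.2] 40.8 318
hB zmax 35.5 med [429.5 101.5  33.2] rect [428.5 101.4] [35.8 32.1] 36.5 222
blk zmax 35.5 med [491.5  -5.1  33. ] rect [487.9  -5.4] [51.9 24.9] 27.5 198
```

```bash
cat > rel.py <<'E'
import sys,numpy as np
from scipy.spatial.transform import Rotation as Ro
from workcell import get_obs
# args: x y z phi_deg(closing line) -> turn (full-scale units), then shift in turned tool frame (full-scale units)
x,y,z,phi=map(float,sys.argv[1:5]);o=get_obs()
R=Ro.from_rotvec(o["orientation"]).as_matrix();ty=R[:,1]
cur=np.degrees(np.arctan2(ty[1],ty[0]));d=(phi-cur+90)%180-90
f=np.radians(cur+d);Y=np.array([np.cos(f),np.sin(f),0]);Z=np.array([0,0,-1.]);X=np.cross(Y,Z)
D=np.array([x,y,z])-o["ee_pos"]
print("t",round(float(o["t"]),2),"pos",np.round(o["ee_pos"],1),"phi",round(cur,1),"tz",np.round(R[:,2],3),"w",round(float(o["width"]),1),"q6",round(float(o["qpos"][5]),2),"F",np.round(o["ft_force"],1))
print("turn wz units",round(-np.radians(d)/0.12,2),"then units dx dy dz",np.round([D@X/50,D@Y/50,D@Z/50],3))
E
python3 rel.py 424 -96 90 6.7
```

```text
t 0.1 pos [ 244.8 -574.5  222. ] phi -66.9 tz [-0.001  0.001 -1.   ] w 88.1 q6 -0.02 F [0.5 0.8 0.6]
turn wz units -10.71 then units dx dy dz [9.087 4.676 2.64 ]
```

Request:
step_arm:
  plan:
    - [0.36,0,0,0,0,0,-0.974]
    - [0.36,0,0,0,0,0,-0.974]
    - [0.36,0,0,0,0,0,-0.974]
    - [0.36,0,0,0,0,0,-0.974]
    - [0.36,0,0,0,0,0,-0.974]
    - [0.36,0,0,0,0,0,-0.974]
    - [0.36,0,0,0,0,0,-0.974]
    - [0.36,0,0,0,0,0,-0.974]
    - [0.36,0,0,0,0,0,-0.974]
    - [0.36,0,0,0,0,0,-0.974]
    - [0.36,0,0,0,0,0,-0.974]

```text
t: 1.48
ee_pos: [244.9, -574.6, 222.2]
orientation: [-2.082, -2.352, -0.001]
ft_force: [-0.6, -0.1, 0.6]
width: 59.6
grasp_force: 0.0
```

Request:
step_arm:
  plan:
    - [0.36,0.7,0.36,0.2,0,0,0]
    - [0.36,0.7,0.36,0.2,0,0,0]
    - [0.36,0.7,0.36,0.2,0,0,0]
    - [0.36,0.7,0.36,0.2,0,0,0]
    - [0.36,0.7,0.36,0.2,0,0,0]
    - [0.36,0.7,0.36,0.2,0,0,0]
    - [0.36,0.7,0.36,0.2,0,0,0]
    - [0.36,0.7,0.36,0.2,0,0,0]
    - [0.36,0.7,0.36,0.2,0,0,0]
    - [0.36,0.7,0.36,0.2,0,0,0]
    - [0.36,0.7,0.36,0.2,0,0,0]
    - [0.36,0.7,0.36,0.2,0,0,0]
    - [0.36,0.69,0.36,0.24,0,0,0]
    - [0.36,0,0,0,0,0,0]
    - [0.36,0,0,0,0,0,0]

```text
t: 3.35
ee_pos: [423.9, -96.3, 90.7]
orientation: [-2.086, -2.349, 0.0]
ft_force: [0.2, -0.1, 1.3]
width: 59.6
grasp_force: 0.0
```

```bash
python3 rel.py 424 -96 12 6.7; python3 - <<'E'
from workcell import vision
import cv2,numpy as np
d=vision.get_image("wrist");cv2.imwrite("pics/w1.png",d["pixels"][:,:,::-1]);print(np.round(d["T_tool_cam"],3).tolist(),d["fx"],d["k1"])
E
```

```text
t 3.35 pos [423.9 -96.3  90.7] phi 6.8 tz [-0. -0. -1.] w 59.6 q6 -0.37 F [ 0.2 -0.1  1.3]
turn wz units 0.01 then units dx dy dz [0.005 0.003 1.573]
[[-0.001, -0.954, -0.3, 83.126], [1.0, -0.001, 0.001, 0.047], [-0.002, -0.3, 0.954, -161.354], [0.0, 0.0, 0.0, 1.0]] 373.80346844357297 -0.05158791043029555
```

```bash
cat > wr.py <<'E'
# wrist picture -> top-face blobs with world position, size, and hex flat angle
import sys,numpy as np,cv2
from h import *
from scipy.spatial.transform import Rotation as Ro
from workcell import get_obs,vision
def look(name,zlo=29,zhi=39):
    o=get_obs();d=vision.get_image("wrist");T=np.eye(4);T[:3,:3]=Ro.from_rotvec(o["orientation"]).as_matrix();T[:3,3]=o["ee_pos"]
    cv2.imwrite(f"pics/{name}.png",d["pixels"][:,:,::-1])
    P=cloud(d,T@d["T_tool_cam"]);m=((P[...,2]>zlo)&(P[...,2]<zhi)).astype(np.uint8)
    n,l,s,c=cv2.connectedComponentsWithStats(m)
    for i in range(1,n):
        if s[i,4]<150: continue
        q=P[l==i];a=q[:,:2].astype(np.float32);ce,sz,an=cv2.minAreaRect(a)
        th=np.radians(np.arange(0,60,1));h=cv2.convexHull(a)[:,0]-np.array(ce)
        sup=sum(np.ptp(h@np.stack([np.cos(th+k*np.pi/3),np.sin(th+k*np.pi/3)]),axis=0) for k in range(3))/3
        print("px",np.round(c[i]),"n",s[i,4],"z",round(np.median(q[:,2]),1),"c",np.round(ce,1),"sz",np.round(sz,1),"an",round(an,1),"flat dir deg",int(np.degrees(th[sup.argmin()])),"minmax",round(sup.min(),1),round(sup.max(),1))
    return d,P
if __name__=="__main__": look(*sys.argv[1:2])
E
python3 wr.py w2
```

```text
px [189.  74.] n 2327 z 33.4 c [365.6 -13.7] sz [29.5 29.7] an 45.5 flat dir deg 45 minmax 29.7 29.8
px [433.  76.] n 1549 z 33.4 c [503.1   2.3] sz [19.4 24.5] an 27.6 flat dir deg 26 minmax 26.1 27.1
px [380.  96.] n 1439 z 33.4 c [474.8 -12.3] sz [18.5 24.5] an 26.7 flat dir deg 27 minmax 25.7 26.8
px [276. 221.] n 1709 z 33.4 c [425.2 -95.2] sz [29.6 29.3] an 84.6 flat dir deg 34 minmax 29.6 29.8
```

View pics/w1.png

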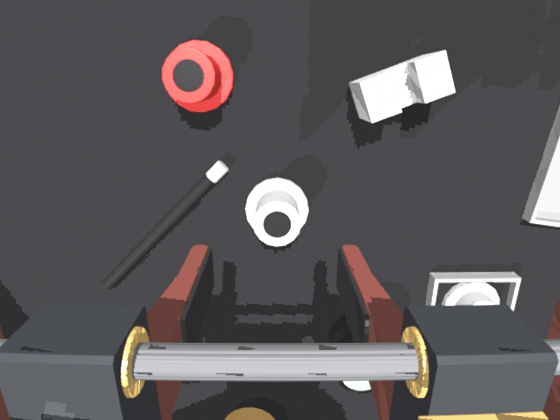

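The wrist view has the steel bushing at (277,222), centred between the fingers, with the stick at (217,172) clear of the left finger. Now I'll descend and grip.

Request:
step_arm:
  plan:
    - [0.36,0.01,0.02,0.4,0,0,0]
    - [0.36,0,0,0.4,0,0,0]
    - [0.36,0,0,0.4,0,0,0]
    - [0.36,0,0,0.25,0,0,0]
    - [0.36,0,0,0.12,0,0,0]
    - [-1,0,0,0,0,0,0]
    - [-1,0,0,0,0,0,0]
    - [-1,0,0,0,0,0,0]
    - [-1,0,0,0,0,0,0]
    - [-1,0,0,0,0,0,0]
    - [-1,0,0,0,0,0,0]

```text
t: 4.82
ee_pos: [425.3, -95.5, 12.6]
orientation: [2.086, 2.348, 0.001]
ft_force: [-1.0, -0.1, 6.8]
width: 29.1
grasp_force: 30.0
```

```bash
python3 rel.py 588.4 -211.1 90 6.7
```

```text
t 4.83 pos [425.3 -95.5  12.6] phi 6.7 tz [ 0.001 -0.    -1.   ] w 29.1 q6 -0.37 F [-1.  -0.1  6.8]
turn wz units 0.01 then units dx dy dz [-2.676  2.97  -1.549]
```

Request:
step_arm:
  plan:
    - [-1,0,0,-0.15,0,0,0]
    - [-1,0,0,-0.4,0,0,0]
    - [-1,0,0,-0.5,0,0,0]
    - [-1,0,0,-0.5,0,0,0]
    - [-1,-0.45,0.5,0,0,0,0]
    - [-1,-0.45,0.5,0,0,0,0]
    - [-1,-0.45,0.5,0,0,0,0]
    - [-1,-0.45,0.5,0,0,0,0]
    - [-1,-0.45,0.5,0,0,0,0]
    - [-1,-0.43,0.47,0,0,0,0]
    - [-1,0,0,0.4,0,0,0]
    - [-1,0,0,0.4,0,0,0]
    - [-1,0,0,0.3,0,0,0]
    - [-1,0,0,0,0,0,0]
    - [-1,0,0,0,0,0,0]

```text
t: 6.7
ee_pos: [588.2, -211.0, 34.8]
orientation: [-2.087, -2.348, -0.0]
ft_force: [0.2, 0.4, -1.3]
width: 28.9
grasp_force: 30.0
```

```bash
python3 rel.py 588.4 -211.1 15.6 6.7; python3 - <<'E'
from wr import *
d,P=look("w3",4,30)
E
```

```text
t 6.7 pos [ 588.2 -211.    34.8] phi 6.8 tz [-0.  0. -1.] w 28.9 q6 -0.48 F [ 0.2  0.4 -1.3]
turn wz units 0.01 then units dx dy dz [-0.003  0.004  0.384]
px [450.   5.] n 756 z 8.9 c [649.9 -81.9] sz [42.8  6.8] an 3.2 flat dir deg 38 minmax 27.6 30.0
px [277. 151.] n 9978 z 9.3 c [ 585.8 -179.8] sz [ 66.6 100.2] an 6.6 flat dir deg 7 minmax 100.2 105.5
px [124. 188.] n 1650 z 13.4 c [ 504.7 -189.5] sz [21.1 37.6] an 41.4 flat dir deg 41 minmax 30.8 32.6
px [274. 232.] n 1535 z 27.3 c [ 587.1 -198.8] sz [40.2 20.3] an 5.6 flat dir deg 36 minmax 30.0 31.8
px [ 15. 329.] n 641 z 9.6 c [ 438.2 -286. ] sz [ 8.4 27. ] an 56.3 flat dir deg 46 minmax 18.9 19.2
px [516. 400.] n 956 z 11.0 c [ 757.8 -302.8] sz [45.6  3.7] an 81.4 flat dir deg 52 minmax 27.6 30.9
px [275. 383.] n 474 z 9.1 c [ 599.7 -304.8] sz [60.4  4.7] an 6.8 flat dir deg 37 minmax 37.0 42.1
```

View pics/w3.png

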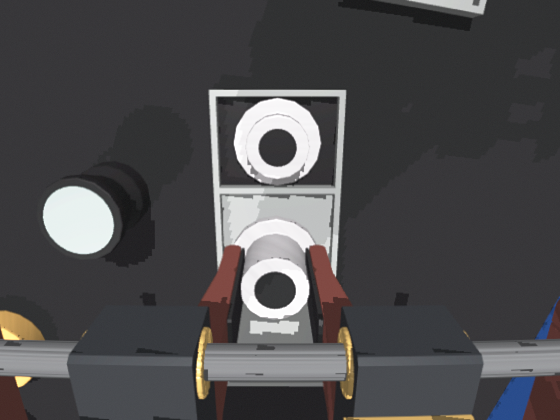

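The bushing (275,285) is centred over the middle compartment, the tray wall is at row 188, and the loupe at (80,215) is clear. I'll lower it gently.

Request:
step_arm:
  plan:
    - [-1,0,0,0.15,0,0,0]
    - [-1,0,0,0.12,0,0,0]
    - [-1,0,0,0.06,0,0,0]
    - [-1,0,0,0.025,0,0,0]
    - [-1,0,0,0.015,0,0,0]
    - [-1,0,0,0,0,0,0]
    - [-1,0,0,0,0,0,0]

```text
t: 7.62
ee_pos: [588.3, -211.2, 16.3]
orientation: [2.087, 2.348, 0.0]
ft_force: [0.7, -0.2, -1.3]
width: 28.9
grasp_force: 30.0
```

Request:
step_arm:
  plan:
    - [-1,0,0,0.01,0,0,0]
    - [-1,0,0,0.008,0,0,0]
    - [-1,0,0,0,0,0,0]

```text
t: 8.0
ee_pos: [588.2, -211.2, 15.6]
orientation: [2.087, 2.348, 0.0]
ft_force: [-1.8, 0.5, 3.8]
width: 29.3
grasp_force: 30.0
```

Request:
step_arm:
  plan:
    - [0.36,0,0,0,0,0,0]
    - [0.36,0,0,0,0,0,0]
    - [0.36,0,0,0,0,0,0]
    - [0.36,0,0,0,0,0,0]
    - [0.36,0,0,-0.3,0,0,0]
    - [0.36,0,0,-0.5,0,0,0]
    - [0.36,0,0,-0.7,0,0,0]
    - [0.36,0.83,-0.08,0,0,0,0]
    - [0.36,0.83,-0.08,0,0,0,0]
    - [0.36,0.83,-0.08,0,0,0,0]
    - [0.36,0.83,-0.08,0,0,0,0]
    - [0.36,0.83,-0.08,0,0,0,0]
    - [0.36,0.83,-0.08,0,0,0,0]
    - [0.36,0.83,-0.08,0,0,0,0]
    - [0.36,0.83,-0.08,0,0,0,0]
    - [0.36,0.83,-0.08,0,0,0,0]
    - [0.36,0.83,-0.08,0,0,0,0]
    - [0.36,0,0,0,0,0,0]
    - [0.36,0,0,0,0,0,0]

```text
t: 10.38
ee_pos: [499.9, 196.1, 90.9]
orientation: [2.086, 2.349, 0.001]
ft_force: [-0.4, -0.1, 0.1]
width: 59.4
grasp_force: 0.0
```

```bash
python3 rel.py 500.3 198 12 6.7;python3 wr.py w4
```

```text
t 10.38 pos [499.9 196.1  90.9] phi 6.8 tz [ 0.001  0.    -1.   ] w 59.4 q6 0.23 F [-0.4 -0.1  0.1]
turn wz units 0.01 then units dx dy dz [0.037 0.012 1.578]
px [188.  37.] n 3245 z 33.4 c [440.4 298.7] sz [36.1 32.7] an 39.2 flat dir deg 9 minmax 32.5 36.7
px [277. 219.] n 1716 z 33.4 c [501.2 198.9] sz [29.4 29.6] an 12.9 flat dir deg 45 minmax 29.6 29.9
```

Request:
step_arm:
  plan:
    - [0.36,0.055,0.03,0.4,0,0,0]
    - [0.36,0,0,0.4,0,0,0]
    - [0.36,0,0,0.4,0,0,0]
    - [0.36,0,0,0.25,0,0,0]
    - [0.36,0,0,0.12,0,0,0]
    - [-1,0,0,0,0,0,0]
    - [-1,0,0,0,0,0,0]
    - [-1,0,0,0,0,0,0]
    - [-1,0,0,0,0,0,0]
    - [-1,0,0,0,0,0,0]
    - [-1,0,0,-0.15,0,0,0]
    - [-1,0,0,-0.4,0,0,0]
    - [-1,0,0,-0.5,0,0,0]
    - [-1,0,0,-0.5,0,0,0]
    - [-1,0,0,0,0,0,0]

```text
t: 12.3
ee_pos: [502.0, 199.7, 90.9]
orientation: [2.086, 2.347, 0.005]
ft_force: [0.8, -0.3, -2.3]
width: 28.9
grasp_force: 30.0
```

```bash
python3 rel.py 595.7 -273.7 35 6.7
```

```text
t 12.3 pos [502.  199.7  90.9] phi 6.7 tz [ 0.003  0.001 -1.   ] w 28.9 q6 0.24 F [ 0.8 -0.3 -2.3]
turn wz units 0.01 then units dx dy dz [-9.621  0.756  1.118]
```

Request:
step_arm:
  plan:
    - [-1,-0.8,0.063,0,0,0,0]
    - [-1,-0.8,0.063,0,0,0,0]
    - [-1,-0.8,0.063,0,0,0,0]
    - [-1,-0.8,0.063,0,0,0,0]
    - [-1,-0.8,0.063,0,0,0,0]
    - [-1,-0.8,0.063,0,0,0,0]
    - [-1,-0.8,0.063,0,0,0,0]
    - [-1,-0.8,0.063,0,0,0,0]
    - [-1,-0.8,0.063,0,0,0,0]
    - [-1,-0.8,0.063,0,0,0,0]
    - [-1,-0.8,0.063,0,0,0,0]
    - [-1,-0.8,0.063,0,0,0,0]
    - [-1,0,0,0.4,0,0,0]
    - [-1,0,0,0.4,0,0,0]
    - [-1,0,0,0.3,0,0,0]
    - [-1,0,0,0,0,0,0]
    - [-1,0,0,0,0,0,0]

```text
t: 14.42
ee_pos: [595.1, -272.6, 34.5]
orientation: [2.086, 2.349, 0.0]
ft_force: [-0.0, -0.4, -1.6]
width: 29.0
grasp_force: 30.0
```

```bash
python3 rel.py 595.7 -273.7 16.2 6.7
```

```text
t 14.43 pos [ 595.1 -272.6   34.5] phi 6.8 tz [ 0. -0. -1.] w 29.0 q6 -0.57 F [-0.  -0.4 -1.6]
turn wz units 0.01 then units dx dy dz [-0.024  0.008  0.366]
```

Request:
step_arm:
  plan:
    - [-1,-0.022,0.01,0.15,0,0,0]
    - [-1,0,0,0.12,0,0,0]
    - [-1,0,0,0.06,0,0,0]
    - [-1,0,0,0.025,0,0,0]
    - [-1,0,0,0.012,0,0,0]
    - [-1,0,0,0.008,0,0,0]
    - [-1,0,0,0,0,0,0]
    - [-1,0,0,0,0,0,0]

```text
t: 15.42
ee_pos: [595.5, -274.1, 15.6]
orientation: [2.087, 2.348, 0.0]
ft_force: [-0.3, 0.7, -1.7]
width: 28.9
grasp_force: 30.0
```

Request:
step_arm:
  plan:
    - [-1,0,0,0.008,0,0,0]
    - [-1,0,0,0,0,0,0]

```text
t: 15.68
ee_pos: [595.5, -274.1, 15.3]
orientation: [2.087, 2.348, 0.0]
ft_force: [-0.8, 0.2, 1.7]
width: 28.8
grasp_force: 30.0
```

Request:
step_arm:
  plan:
    - [0.36,0,0,0,0,0,0]
    - [0.36,0,0,0,0,0,0]
    - [0.36,0,0,0,0,0,0]
    - [0.36,0,0,0,0,0,0]
    - [0.36,0,0,-0.3,0,0,0]
    - [0.36,0,0,-0.5,0,0,0]
    - [0.36,0,0,-0.7,0,0,0]
    - [0.36,0.8,-0.21,0,0,0,0]
    - [0.36,0.8,-0.21,0,0,0,0]
    - [0.36,0.8,-0.21,0,0,0,0]
    - [0.36,0.8,-0.21,0,0,0,0]
    - [0.36,0.8,-0.21,0,0,0,0]
    - [0.36,0.8,-0.21,0,0,0,0]
    - [0.36,0.8,-0.21,0,0,0,0]
    - [0.36,0,0,0,0,0,0]

```text
t: 17.55
ee_pos: [488.7, -2.8, 91.0]
orientation: [-2.083, -2.352, -0.0]
ft_force: [0.4, -0.3, 0.6]
width: 59.6
grasp_force: 0.0
```

Request:
step_arm:
  plan:
    - [0.36,0,0,0,0,0,0.93]
    - [0.36,0,0,0,0,0,0.93]
    - [0.36,0,0,0,0,0,0.93]
    - [0.36,0,0,0,0,0,0.93]
    - [0.36,0,0,0,0,0,0.93]
    - [0.36,0,0,0,0,0,0.93]
    - [0.36,0,0,0,0,0,0.93]
    - [0.36,0,0,0,0,0,0.93]
    - [0.36,0,0,0,0,0,0.93]
    - [0.36,0,0,0,0,0,0.93]
    - [0.36,0,0,0,0,0,0.9]
    - [0.36,0,0,0,0,0,0]
    - [0.36,0,0,0,0,0,0]

```text
t: 19.18
ee_pos: [490.1, -5.1, 90.5]
orientation: [3.056, 0.725, 0.001]
ft_force: [-0.4, -0.1, -0.1]
width: 59.9
grasp_force: 0.0
```

```bash
python3 wr.py w5;python3 rel.py 488.8 -5 12 -63;
```

```text
px [273. 201.] n 1165 z 33.1 c [503.4   2.9] sz [18.6 23.6] an 27.2 flat dir deg 27 minmax 25.6 26.5
px [ 83. 231.] n 2176 z 33.2 c [429.8 102.6] sz [32.3 37.3] an 63.8 flat dir deg 4 minmax 33.3 37.3
px [274. 248.] n 1069 z 33.0 c [474.9 -12. ] sz [19.2 23.7] an 27.5 flat dir deg 27 minmax 26.0 26.8
px [523. 307.] n 167 z 35.7 c [ 514.3 -186.1] sz [ 4.8 20.3] an 31.9 flat dir deg 32 minmax 13.4 14.2
px [209. 384.] n 219 z 33.1 c [356.  -17.9] sz [ 9.9 25. ] an 19.4 flat dir deg 19 minmax 17.7 18.2
t 19.23 pos [489.9  -5.   90.4] phi -63.3 tz [ 0.001 -0.    -1.   ] w 59.6 q6 1.07 F [-0.8 -0.6  1.2]
turn wz units -0.05 then units dx dy dz [-0.019 -0.01   1.568]
```

Request:
step_arm:
  plan:
    - [0.36,-0.015,-0.01,0.4,0,0,0]
    - [0.36,0,0,0.4,0,0,0]
    - [0.36,0,0,0.4,0,0,0]
    - [0.36,0,0,0.25,0,0,0]
    - [0.36,0,0,0.12,0,0,0]
    - [-1,0,0,0,0,0,0]
    - [-1,0,0,0,0,0,0]
    - [-1,0,0,0,0,0,0]
    - [-1,0,0,0,0,0,0]
    - [-1,0,0,0,0,0,0]
    - [-1,0,0,0,0,0,0]
    - [-1,0,0,-0.15,0,0,0]
    - [-1,0,0,-0.4,0,0,0]
    - [-1,0,0,-0.5,0,0,0]
    - [-1,0,0,-0.5,0,0,0]
    - [-1,0,0,0,0,0,0]

```text
t: 21.22
ee_pos: [489.8, -4.5, 90.6]
orientation: [3.056, 0.723, 0.005]
ft_force: [0.6, -0.5, -1.6]
width: 23.6
grasp_force: 30.0
```

```bash
python3 rel.py 637.6 12.2 35 -1.2
```

```text
t 21.23 pos [489.8  -4.5  90.6] phi -63.4 tz [ 0.004 -0.    -1.   ] w 23.6 q6 1.07 F [ 0.6 -0.5 -1.6]
turn wz units -9.04 then units dx dy dz [0.397 2.948 1.112]
```

Request:
step_arm:
  plan:
    - [-1,0,0,0,0,0,-0.904]
    - [-1,0,0,0,0,0,-0.904]
    - [-1,0,0,0,0,0,-0.904]
    - [-1,0,0,0,0,0,-0.904]
    - [-1,0,0,0,0,0,-0.904]
    - [-1,0,0,0,0,0,-0.904]
    - [-1,0,0,0,0,0,-0.904]
    - [-1,0,0,0,0,0,-0.904]
    - [-1,0,0,0,0,0,-0.904]
    - [-1,0,0,0,0,0,-0.904]
    - [-1,0.1,0.73,0,0,0,0]
    - [-1,0.1,0.74,0,0,0,0]
    - [-1,0.1,0.74,0,0,0,0]
    - [-1,0.1,0.74,0,0,0,0]
    - [-1,0,0,0.4,0,0,0]
    - [-1,0,0,0.4,0,0,0]
    - [-1,0,0,0.3,0,0,0]
    - [-1,0,0,0,0,0,0]
    - [-1,0,0,0,0,0,0]

```text
t: 23.6
ee_pos: [636.5, 12.2, 34.4]
orientation: [2.245, 2.197, 0.0]
ft_force: [1.0, 1.2, -1.9]
width: 23.9
grasp_force: 30.0
```

```bash
python3 wr.py w6;python3 rel.py 637.6 12.2 16 -1.2
```

```text
px [274. 218.] n 381 z 34.0 c [637.1  37.1] sz [ 1.2 24. ] an 88.1 flat dir deg 28 minmax 14.3 16.3
t 23.65 pos [636.9  12.2  34.8] phi -1.2 tz [ 0.001  0.    -1.   ] w 23.6 q6 0.02 F [-0.3 -0.1 -1.4]
turn wz units -0.01 then units dx dy dz [-0.     0.014  0.375]
```

View pics/w6.png

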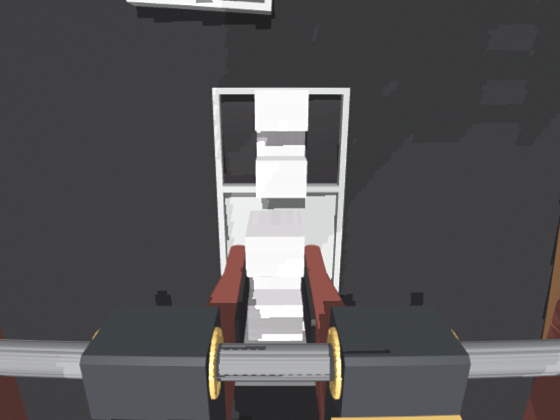

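The block (275,240) is aligned with the tray and about 5 mm clear of the divider at row 188. Lowering it.

Request:
step_arm:
  plan:
    - [-1,0,0.015,0.15,0,0,0]
    - [-1,0,0,0.12,0,0,0]
    - [-1,0,0,0.06,0,0,0]
    - [-1,0,0,0.025,0,0,0]
    - [-1,0,0,0.012,0,0,0]
    - [-1,0,0,0.008,0,0,0]
    - [-1,0,0,0,0,0,0]
    - [-1,0,0,0,0,0,0]

```text
t: 24.65
ee_pos: [637.4, 12.3, 15.5]
orientation: [2.245, 2.197, 0.0]
ft_force: [0.7, 0.9, -1.9]
width: 23.8
grasp_force: 30.0
```

Request:
step_arm:
  plan:
    - [-1,0,0,0.008,0,0,0]
    - [-1,0,0,0,0,0,0]

```text
t: 24.9
ee_pos: [637.4, 12.3, 15.1]
orientation: [2.245, 2.197, 0.0]
ft_force: [-0.5, -0.5, -1.2]
width: 23.7
grasp_force: 30.0
```

Request:
step_arm:
  plan:
    - [-1,0,0,0.008,0,0,0]
    - [-1,0,0,0,0,0,0]

```text
t: 25.15
ee_pos: [637.4, 12.3, 15.0]
orientation: [2.245, 2.197, 0.0]
ft_force: [-2.0, -0.4, 4.1]
width: 23.9
grasp_force: 30.0
```

Request:
step_arm:
  plan:
    - [0.36,0,0,0,0,0,0]
    - [0.36,0,0,0,0,0,0]
    - [0.36,0,0,0,0,0,0]
    - [0.36,0,0,0,0,0,0]
    - [0.36,0,0,-0.3,0,0,0]
    - [0.36,0,0,-0.5,0,0,0]
    - [0.36,0,0,-0.7,0,0,0]
    - [0.36,0.287,-0.7,0,0,0,0]
    - [0.36,0.287,-0.7,0,0,0,0]
    - [0.36,0.287,-0.7,0,0,0,0]
    - [0.36,0.287,-0.7,0,0,0,0]
    - [0.36,0.287,-0.7,0,0,0,0]
    - [0.36,0.287,-0.7,0,0,0,0]
    - [0.36,0,0,0,0,0,-0.76]
    - [0.36,0,0,0,0,0,0]
    - [0.36,0,0,0,0,0,0]

```text
t: 27.15
ee_pos: [430.0, 102.9, 90.1]
orientation: [2.144, 2.295, 0.002]
ft_force: [-0.0, -0.7, 0.0]
width: 59.4
grasp_force: 0.0
```

```bash
python3 wr.py w7;python3 rel.py 429.5 102.2 12 4
```

```text
px [273. 224.] n 2230 z 33.3 c [429.6 103.1] sz [31.8 37. ] an 2.8 flat dir deg 4 minmax 32.4 36.8
px [543. 331.] n 150 z 32.8 c [627.9  35. ] sz [10.6  6.7] an 50.6 flat dir deg 28 minmax 8.8 9.1
t 27.2 pos [429.9 102.8  90. ] phi 3.9 tz [ 0.001  0.    -1.   ] w 60.3 q6 0.14 F [ 0.3 -0.4 -0.4]
turn wz units -0.02 then units dx dy dz [-0.012 -0.009  1.559]
```

Request:
step_arm:
  plan:
    - [0.36,0,0,0.4,0,0,0]
    - [0.36,0,0,0.4,0,0,0]
    - [0.36,0,0,0.4,0,0,0]
    - [0.36,0,0,0.25,0,0,0]
    - [0.36,0,0,0.11,0,0,0]
    - [-1,0,0,0,0,0,0]
    - [-1,0,0,0,0,0,0]
    - [-1,0,0,0,0,0,0]
    - [-1,0,0,0,0,0,0]
    - [-1,0,0,0,0,0,0]
    - [-1,0,0,0,0,0,0]
    - [-1,0,0,-0.15,0,0,0]
    - [-1,0,0,-0.4,0,0,0]
    - [-1,0,0,-0.5,0,0,0]
    - [-1,0,0,-0.5,0,0,0]
    - [-1,0,0,0,0,0,0.7]
    - [-1,0,0,0,0,0,0.7]
    - [-1,0,0,0,0,0,0]

```text
t: 29.45
ee_pos: [429.0, 102.8, 89.4]
orientation: [2.327, 2.11, 0.0]
ft_force: [0.2, 0.0, -2.7]
width: 32.4
grasp_force: 30.0
```

```bash
python3 rel.py 616.8 275.2 35 -5.5
```

```text
t 29.45 pos [429.  102.8  89.4] phi -5.6 tz [ 0.  0. -1.] w 32.4 q6 0.31 F [ 0.2  0.  -2.7]
turn wz units -0.01 then units dx dy dz [3.792 3.408 1.087]
```

Request:
step_arm:
  plan:
    - [-1,0.63,0.57,0,0,0,0]
    - [-1,0.63,0.57,0,0,0,0]
    - [-1,0.63,0.57,0,0,0,0]
    - [-1,0.63,0.57,0,0,0,0]
    - [-1,0.63,0.57,0,0,0,0]
    - [-1,0.64,0.56,0,0,0,0]
    - [-1,0,0,0.4,0,0,0]
    - [-1,0,0,0.4,0,0,0]
    - [-1,0,0,0.27,0,0,0]
    - [-1,0,0,0,0,0,0]
    - [-1,0,0,0,0,0,0]

```text
t: 30.82
ee_pos: [617.6, 274.4, 35.9]
orientation: [2.328, 2.109, 0.0]
ft_force: [0.9, 1.3, -1.2]
width: 31.7
grasp_force: 30.0
```

```bash
python3 wr.py w8;python3 rel.py 616.8 275.2 16 -5.5
```

```text
px [274. 240.] n 551 z 34.5 c [619.1 288.1] sz [ 9.9 35. ] an 84.0 flat dir deg 24 minmax 23.5 24.2
t 30.88 pos [617.9 274.7  36.3] phi -5.6 tz [ 0.001  0.    -1.   ] w 32.1 q6 0.5 F [-0.4 -0.2 -2. ]
turn wz units -0.02 then units dx dy dz [ 0.009 -0.023  0.406]
```

View pics/w8.png

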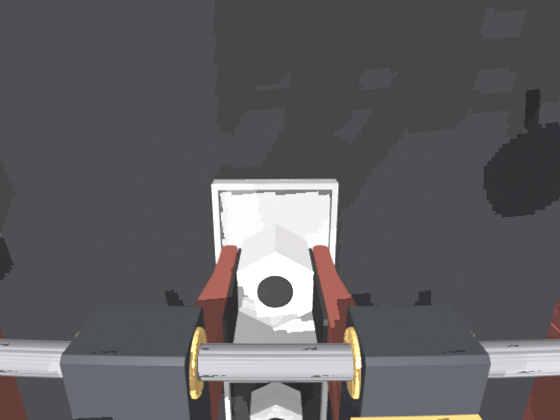

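The hex (275,285) is centred in the end compartment, whose far wall is at row 184. Lowering it.

Request:
step_arm:
  plan:
    - [-1,0,-0.015,0.2,0,0,0]
    - [-1,0,0,0.12,0,0,0]
    - [-1,0,0,0.06,0,0,0]
    - [-1,0,0,0.02,0,0,0]
    - [-1,0,0,0.012,0,0,0]
    - [-1,0,0,0,0,0,0]
    - [-1,0,0,0,0,0,0]

```text
t: 31.75
ee_pos: [616.9, 274.8, 15.1]
orientation: [2.328, 2.109, 0.001]
ft_force: [-0.1, 0.0, -1.1]
width: 31.7
grasp_force: 30.0
```

Request:
step_arm:
  plan:
    - [-1,0,0,0.008,0,0,0]
    - [-1,0,0,0,0,0,0]

```text
t: 32.0
ee_pos: [616.9, 274.9, 15.1]
orientation: [2.328, 2.11, 0.001]
ft_force: [-1.2, -1.2, 4.8]
width: 31.7
grasp_force: 30.0
```

Request:
step_arm:
  plan:
    - [0.36,0,0,0,0,0,0]
    - [0.36,0,0,0,0,0,0]
    - [0.36,0,0,0,0,0,0]
    - [0.36,0,0,0,0,0,0]
    - [0.36,0,0,-0.3,0,0,0]
    - [0.36,0,0,-0.5,0,0,0]
    - [0.36,0,0,-0.7,0,0,0]
    - [0.36,0.026,-0.71,0,0,0,0]
    - [0.36,0.026,-0.71,0,0,0,0]
    - [0.36,0.026,-0.71,0,0,0,0]
    - [0.36,0.026,-0.71,0,0,0,0]
    - [0.36,0.026,-0.71,0,0,0,0]
    - [0.36,0,0,0,0,0,-0.7]
    - [0.36,0,0,0,0,0,-0.7]
    - [0.36,0,0,0,0,0,-0.7]
    - [0.36,0,0,0,0,0,0]
    - [0.36,0,0,0,0,0,0]

```text
t: 34.12
ee_pos: [441.0, 298.8, 90.1]
orientation: [2.046, 2.384, 0.001]
ft_force: [0.1, 0.7, -0.3]
width: 59.8
grasp_force: 0.0
```

```bash
python3 wr.py w9;python3 rel.py 440.2 298.5 12 9
```

```text
px [272. 223.] n 2227 z 33.3 c [439.9 299.3] sz [32.  36.7] an 7.9 flat dir deg 10 minmax 32.4 36.6
px [524. 292.] n 1905 z 36.5 c [616.8 275.9] sz [34.7 33.8] an 83.0 flat dir deg 54 minmax 33.4 36.6
t 34.17 pos [440.9 298.8  89.9] phi 8.7 tz [ 0.  0. -1.] w 59.7 q6 0.42 F [ 0.2  0.4 -0.2]
turn wz units -0.04 then units dx dy dz [-0.003 -0.014  1.559]
```

Request:
step_arm:
  plan:
    - [0.36,0.005,-0.015,0.4,0,0,0]
    - [0.36,0,0,0.4,0,0,0]
    - [0.36,0,0,0.4,0,0,0]
    - [0.36,0,0,0.25,0,0,0]
    - [0.36,0,0,0.11,0,0,0]
    - [-1,0,0,0,0,0,0]
    - [-1,0,0,0,0,0,0]
    - [-1,0,0,0,0,0,0]
    - [-1,0,0,0,0,0,0]
    - [-1,0,0,0,0,0,0]
    - [-1,0,0,0,0,0,0]
    - [-1,0,0,-0.15,0,0,0]
    - [-1,0,0,-0.4,0,0,0]
    - [-1,0,0,-0.5,0,0,0]
    - [-1,0,0,-0.5,0,0,0]
    - [-1,0,0,0,0,0,0.7]
    - [-1,0,0,0,0,0,0.7]
    - [-1,0,0,0,0,0,0.7]
    - [-1,0,0,0,0,0,0]

```text
t: 36.55
ee_pos: [439.8, 298.7, 89.2]
orientation: [-2.327, -2.11, 0.0]
ft_force: [-0.1, -0.6, -2.0]
width: 31.6
grasp_force: 30.0
```

```bash
python3 rel.py 610.7 212.5 35 -5.5
```

```text
t 36.55 pos [439.8 298.7  89.2] phi -5.6 tz [-0. -0. -1.] w 31.6 q6 0.67 F [-0.1 -0.6 -2. ]
turn wz units -0.01 then units dx dy dz [-1.388  3.568  1.084]
```

Request:
step_arm:
  plan:
    - [-1,-0.28,0.71,0,0,0,0]
    - [-1,-0.28,0.71,0,0,0,0]
    - [-1,-0.28,0.71,0,0,0,0]
    - [-1,-0.28,0.71,0,0,0,0]
    - [-1,-0.27,0.72,0,0,0,0]
    - [-1,0,0,0,0,0,0]
    - [-1,0,0,0.4,0,0,0]
    - [-1,0,0,0.4,0,0,0]
    - [-1,0,0,0.27,0,0,0]
    - [-1,0,0,0,0,0,0]
    - [-1,0,0,0,0,0,0]

```text
t: 37.92
ee_pos: [610.4, 212.5, 35.7]
orientation: [2.327, 2.11, 0.0]
ft_force: [-0.9, 0.6, -1.9]
width: 31.4
grasp_force: 30.0
```

```bash
python3 rel.py 610.7 212.5 16 -5.5
```

```text
t 37.92 pos [610.4 212.5  35.7] phi -5.6 tz [ 0.  0. -1.] w 31.4 q6 0.41 F [-0.9  0.6 -1.9]
turn wz units -0.02 then units dx dy dz [0.001 0.006 0.394]
```

Request:
step_arm:
  plan:
    - [-1,0,0.005,0.2,0,0,0]
    - [-1,0,0,0.12,0,0,0]
    - [-1,0,0,0.05,0,0,0]
    - [-1,0,0,0.02,0,0,0]
    - [-1,0,0,0.012,0,0,0]
    - [-1,0,0,0,0,0,0]
    - [-1,0,0,0,0,0,0]

```text
t: 38.8
ee_pos: [610.6, 212.2, 15.6]
orientation: [2.328, 2.11, 0.0]
ft_force: [0.4, 1.0, -2.6]
width: 31.7
grasp_force: 30.0
```

Request:
step_arm:
  plan:
    - [-1,0,0,0.012,0,0,0]
    - [-1,0,0,0,0,0,0]

```text
t: 39.05
ee_pos: [610.6, 212.2, 15.1]
orientation: [2.328, 2.109, 0.0]
ft_force: [-0.3, -0.1, 0.8]
width: 31.8
grasp_force: 30.0
```

Contact is just starting. One tiny step more, then release, lift and retreat.

Request:
step_arm:
  plan:
    - [-1,0,0,0.005,0,0,0]
    - [-1,0,0,0,0,0,0]
    - [0.36,0,0,0,0,0,0]
    - [0.36,0,0,0,0,0,0]
    - [0.36,0,0,0,0,0,0]
    - [0.36,0,0,0,0,0,0]
    - [0.36,0,0,-0.3,0,0,0]
    - [0.36,0,0,-0.5,0,0,0]
    - [0.36,0,0,-0.7,0,0,0]
    - [0.36,0,-0.7,-0.5,0,0,0]
    - [0.36,0,-0.7,-0.5,0,0,0]
    - [0.36,0,-0.7,-0.5,0,0,0]
    - [0.36,0,-0.7,-0.3,0,0,0]
    - [0.36,0,0,0,0,0,0]

```text
t: 40.8
ee_pos: [470.0, 226.3, 181.7]
orientation: [2.326, 2.111, 0.003]
ft_force: [0.1, 0.7, 0.3]
width: 59.8
grasp_force: 0.0
```

```bash
python3 - <<'E'
from h import *
from workcell import vision
d=vision.get_image("top");cv2.imwrite("pics/top1.png",cv2.resize(d["pixels"][120:300,100:460,::-1],(720,360)))
P=cloud(d)
for k,(x,y) in dict(bB=(588,-211),bA=(596,-274),blk=(638,12),hB=(617,275),hA=(611,212),loupe=(497,-196),ring=(424,-304)).items():
    m=(np.hypot(P[...,0]-x,P[...,1]-y)<30)&(P[...,2]>12);q=P[m]
    if not len(q): print(k,"none");continue
    zt=np.percentile(q[:,2],95);t=q[q[:,2]>zt-6];c,s,a=cv2.minAreaRect(t[:,:2].astype(np.float32));print(k,np.round(np.median(t[:,2]),1),np.round(c,1),np.round(s,1),round(a,1))
E
```

```text
bB 36.9 [ 587.  -212.1] [27.9 28.5] 89.6
bA 36.7 [ 593.8 -274.9] [26.5 28.6] 60.7
blk 36.5 [635.3  12.5] [48.8 23.9] 89.3
hB 35.9 [624.1 262.2] [25.6  7.7] 38.2
hA 36.4 [609.1 212.4] [31.3 34.9] 1.5
loupe 42.1 [ 496.5 -195.5] [36.2 39.8] 0.5
ring 15.4 [ 424.  -303.5] [47.8 48.1] 0.0
```

View pics/top1.png

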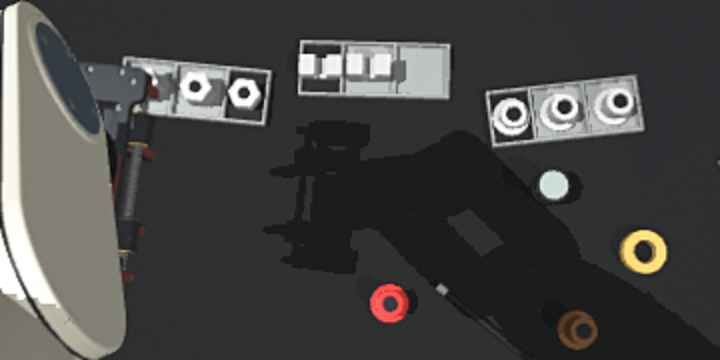

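The top view shows both bushings, the block and one hex standing in the right trays, with tops at about 37 mm, and the loupe and ring gauge unmoved. The other hex is hidden by the arm here, but the wrist camera had it standing at 36.5 mm after it was set down.

```bash
python3 -c "
from workcell import ctrl;print(ctrl.close_job())"
```

```text
the job is handed in; nothing more can be done
None
```

I put all five parts upright in their matching trays and handed the job in at about 41 s; the loupe and ring gauge hadn't moved, and one hex was hidden by the arm in the last picture but was standing right when last seen.

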